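# Get the boxed-in crucible to the balance and restore the bottle stand

## Robot

A 6-joint arm with a two-finger parallel gripper is mounted at the origin on the work surface. World frame = base frame: x ahead of the robot, y to its left, z up, the work surface at z = 0. Lengths are in mm, angles in rad, forces in N, time in s.
With the tool pointing down it reaches from about 250 to 775 mm from the base axis. Payload 4 kg.
Tool frame: the origin (TCP) lies at the very end of the fingers, on their centre line; the grasp point (between the pads) lies env.grasp_offset behind it (env.grasp_offset is the distance from the TCP to the grasp point, in mm); z points along the fingers, y is the line along which they close (so a half turn about z gives the same grasp; the last joint's range is limited). The gripper opens to 85 mm and grips with 20 to 120 N. Pads are 22 mm wide; open, the fingers measure 114 mm over their backs; the gripper's body (76 mm by 85 mm) begins 54 mm behind the grasp point. The pads swing forward as they close: fully open they stand 13 mm farther back than shut.
Start: joints at [1.172, 0.087, 1.371, -0, 1.684, -0.103], TCP at [160.337, 526.127, 231.341] pointing down, gripper open.
Joint ranges: [-3.1, 3.1], [-0.76, 2.03], [0.27, 2.55], [-1.08, 4.22], [0.17, 2.65], [-2.57, 2.57]. Speed limits (rad/s): [2.79, 2.79, 3.14, 3.14, 3.14, 3.14].

## Interface

Orientations are given as a 3x3 rotation matrix whose columns are the frame's x, y, z axes.
In Python, from plant import env, imaging gives the robot as it stands.
- The arm moves only by the tool step_arm, never from a script. Its argument "increments" is one flat list of numbers, 7 for each row, row after row: the shift along the tool's x, y, z in mm, then the turn, a rotation vector about the tool's x, y, z in degrees, then the opening, from 0 (shut) to 1 (fully open). In form: [dx, dy, dz, rx, ry, rz, fingers, dx, dy, dz, rx, ry, rz, fingers, ...]. A call has exactly 10 rows; each row is the pose to reach, as a shift and turn from the pose commanded when the call began, along the tool's axes at that moment; what a row does not reach only later rows make up. A row lasts 1/12 s, in which the tool goes at most 41.7 mm and 7.16 degrees, less where a joint would pass 70% of its speed; a pose out of reach is approached as far as the arm can. A call with a gripper value outside its range is refused whole. The fingers move at their own pace and stop on an object; "force" is the grip in N (left out, the last holds). Time passes only in rows, so rows that repeat a pose let the fingers close, or fill a call up. It gives the time, the measured TCP pose, the force, the opening and the grip force at its end, in the units of the state.
- env.state(): the state, without advancing time (a new reading comes with each control period).
- imaging.grab_frame(name): name is "scene" or "top" or "wrist"; returns the picture (400x640x3 uint8, red, green, blue); there is no depth.
- imaging.get_calibration(name): a dict with "K" (3x3 intrinsics, pixels), "world_to_cam" (4x4, takes a point from world to camera coordinates); the wrist camera has in their place "mount" (4x4, takes a point from camera to tool coordinates, whose origin is the TCP and whose axes are the flange's). Camera axes: x right, y down, z forward; pixel columns grow to the right and rows downward; lengths in mm; the calibration is good to about 2 mm. A picture is of the moment at which its call begins: read the wrist's pose just before it. get_calibration takes no time and is no camera call.
- env.sign_off(): hands the job in; it is judged then, once.
The state is a dict: "t": time; "joints": joint angles; "qvel": joint speeds; "joint_torque": joint torques, N m; "tcp_pos": TCP position; "ee_rot": TCP orientation; "ft_force": force on the tool from outside, world axes, zero at the start; "ft_torque": the same for the moment, N m; "opening": finger opening in mm; "gripper_force": force on a finger pad.
Only numpy, scipy, OpenCV 4.12 (cv2) and the standard library are available. Lean on these libraries where they do the work, as an engineer would, in place of code of your own. Each camera call takes 0.05 s, during which the arm holds its last target. There are 200 camera calls.

## Task

The small porcelain crucible at the back of the wooden stand is boxed in by a capped bottle, a stoppered conical flask and a lidded jar: first move all three of these upright into the steel tray, then fetch the crucible and stand it in the middle of the balance pan, and only then put the three vessels back, each upright and centred on the same black pad it came from. Never let any of them fall over, and leave the little vial that also stands on the wooden stand undisturbed.

Things in the scene. Friction and masses are not known exactly. Their poses are not given: they have to be found in the camera images.
- bottle_mid (a point): Amber glass bottle with a white paper label and a black screw cap, 118 mm tall, body 58 mm across up to 72 mm, then a shoulder; the cap, 38 mm across, reaches from 88 to 118 mm above its underside and is a good place to grip from above. About 220 g. Point at its centre, half-way up (59 mm above its underside); z up along its axis. Starts centred on one of the three pads, which one varies.
- flask_mid (a point): Clear glass conical flask with a black stopper, 120 mm tall in all, base 64 mm across, tapering to a straight neck 30 mm across from 64 to 106 mm above its underside (grip it there); the stopper above is 33 mm across, with a thin glass rim 35 mm across just below it (103 to 106 mm). About 160 g. Point at its centre, half-way up (60 mm above its underside); z up. Starts centred on one of the three pads, which one varies.
- jar_mid (a point): White plastic jar with a wide grey lid, 95 mm tall, body 56 mm across; the lid, 60 mm across, reaches from 70 to 95 mm above its underside (grip it there). About 200 g. Point at its centre, half-way up (47.5 mm above its underside); z up. Starts centred on one of the three pads, which one varies.
- crucible_mid (a point): White porcelain crucible, a straight-sided pot 42 mm across, with a thin cover 46 mm across (46 to 50 mm above its underside) and a small knob, 56 mm tall in all, in one piece. About 90 g. Point at its centre, half-way up (28 mm above its underside); z up. Grip its side. It stands on the bare wood of the stand (12 mm above the bench), between the left and right pads and about 62 mm behind the front pad's centre.
- pad_front: One of three identical black rubber discs, 76 mm across and 3 mm thick, fixed on the wooden stand; this one is the nearest to the robot, in the middle of the stand. Origin at the centre of its underside, 12 mm above the bench; its top is 15 mm above the bench. x and y axes run along the stand's depth (x, away from the robot) and width (y); the three pads keep the same layout relative to the stand.
- pad_left: One of three identical black rubber discs, 76 mm across and 3 mm thick, fixed on the wooden stand; this one is the left one (+y side), 58 mm farther back and 70 mm to the left of the front pad. Origin at the centre of its underside, 12 mm above the bench; its top is 15 mm above the bench. x and y axes run along the stand's depth (x, away from the robot) and width (y); the three pads keep the same layout relative to the stand.
- pad_right: One of three identical black rubber discs, 76 mm across and 3 mm thick, fixed on the wooden stand; this one is the right one (-y side), 58 mm farther back and 70 mm to the right of the front pad. Origin at the centre of its underside, 12 mm above the bench; its top is 15 mm above the bench. x and y axes run along the stand's depth (x, away from the robot) and width (y); the three pads keep the same layout relative to the stand.
- tray: Low open square steel tray, 200 x 200 mm outside, rim 20 mm high, walls and floor 4 mm thick, fixed to the bench on one side of the stand (left or right varies). The side area for the three vessels, which all fit in it together, standing on its floor. Origin at the centre of its underside on the bench; x and y axes along its sides.
- pan (a point): Centre of the top of the round steel weighing pan, 116 mm across, 68 mm above the bench, of the white balance (250 x 190 mm, housing 56 mm high, 59.5 mm at the display), which is fixed to the bench on the other side of the stand from the tray. The pan does not move. The balance's x axis points away from the robot; the pan lies 40 mm behind the balance's centre, the display in front.
- vial_mid (a point): Small clear glass vial with a white cap, 26 mm across, 52 mm tall, on the bare wood at the front left corner of the stand; must be left alone. Point half-way up (26 mm above its underside).
There are look-alikes about, which are no part of the job. Leave any green look-alike of the part that bears flask_mid alone.

How it is judged (in metres and radians):
On the way, in this order (a step that is already met when the one before it is completed fails the run):
1. bottle, flask and jar all stand upright in the steel tray while the crucible is still in its place (x of bottle_mid in the frame of tray between -0.08 and 0.08 m and y of bottle_mid in the frame of tray between -0.08 and 0.08 m and z of bottle_mid in the frame of tray below 0.071 m and angle between each of bottle_mid, flask_mid, jar_mid's own z axis and vertical below 0.15 rad and x of flask_mid in the frame of tray between -0.08 and 0.08 m and y of flask_mid in the frame of tray between -0.08 and 0.08 m and z of flask_mid in the frame of tray below 0.072 m and x of jar_mid in the frame of tray between -0.08 and 0.08 m and y of jar_mid in the frame of tray between -0.08 and 0.08 m and z of jar_mid in the frame of tray below 0.0595 m and distance of crucible_mid from where it was at the start of the episode below 0.02 m), for 0.2 s.
2. the crucible stands on the middle of the balance pan while the three vessels are still in the tray (x of bottle_mid in the frame of tray between -0.08 and 0.08 m and y of bottle_mid in the frame of tray between -0.08 and 0.08 m and z of bottle_mid in the frame of tray below 0.071 m and angle between each of bottle_mid, flask_mid, jar_mid's own z axis and vertical below 0.15 rad and x of flask_mid in the frame of tray between -0.08 and 0.08 m and y of flask_mid in the frame of tray between -0.08 and 0.08 m and z of flask_mid in the frame of tray below 0.072 m and x of jar_mid in the frame of tray between -0.08 and 0.08 m and y of jar_mid in the frame of tray between -0.08 and 0.08 m and z of jar_mid in the frame of tray below 0.0595 m and horizontal distance between crucible_mid and pan below 0.015 m and z of crucible_mid in the frame of pan between 0.022 and 0.034 m and angle between crucible_mid's own z axis and vertical below 0.1 rad), for 0.2 s.
At the end, for the whole second after the job is handed in: The crucible stands upright on the balance pan within 15 mm of its centre; bottle, flask and jar each stand upright (within 0.1 rad) on the pad they came from, within 14 mm of where they stood at the start; all are released and at rest (horizontal distance between crucible_mid and pan below 0.015 m and z of crucible_mid in the frame of pan between 0.022 and 0.034 m and angle between each of crucible_mid, bottle_mid, flask_mid, jar_mid's own z axis and vertical below 0.1 rad and distance of each of bottle_mid, flask_mid, jar_mid from where it was at the start of the episode below 0.014 m and linear speed of each of bottle, flask, jar, crucible below 0.02 m/s and contact force between the fingers and bottle below 0.1 N and contact force between the fingers and flask below 0.1 N and contact force between the fingers and jar below 0.1 N and contact force between the fingers and crucible below 0.1 N); the robot touches nothing.
It fails at once if the bottle falls over (angle between bottle_mid's own z axis and vertical above 0.6 rad).
It fails at once if the flask falls over (angle between flask_mid's own z axis and vertical above 0.6 rad).
It fails at once if the jar falls over (angle between jar_mid's own z axis and vertical above 0.6 rad).
It fails at once if the crucible falls over (angle between crucible_mid's own z axis and vertical above 0.6 rad).
It fails at once if the vial is shifted by more than 15 mm or knocked over (distance of vial_mid from where it was at the start of the episode above 0.015 m or angle between vial_mid's own z axis and vertical above 0.5 rad).
It also fails if it takes over 128 s, if anything falls off the work surface, if the arm or the gripper's body presses on something with over 40 N, if the wrist force passes 120 N, or if a joint passes its speed limit or range.

## Working session

There is one attempt and no reset: what is moved stays moved. The work goes in short steps, Python scripts to look and compute and a tool call to move; the robot and the scene stay as the last step left them, time stands still between calls to the robot, and variables do not carry over. Pictures are saved under pics/ and viewed, at most 14 in all, crops included, and the job is handed in when it is done.

Besides the shell and the picture viewer there is one more tool, called after "Call:" by a JSON object that holds its "api" and its "payload". step_arm: Moves the arm, as the interface text tells. Its arguments: {"type":"object","properties":{"increments":{"type":"array"},"force":{"type":"number"}},"required":["increments"]}

```bash
mkdir -p pics
python3 - <<'E'
from plant import env, imaging
import cv2,numpy as np
for n in ("top","scene"):
    cv2.imwrite(f"pics/{n}0.png",imaging.grab_frame(n)[:,:,::-1])
    c=imaging.get_calibration(n);print(n,c["K"].tolist(),np.round(c["world_to_cam"],3).tolist())
c=imaging.get_calibration("wrist");print(c)
s=env.state();print(env.grasp_offset,s)
E
```

```text
top [[366.6153417239603, 0.0, 315.3163899371267], [0.0, 366.6153417239603, 201.79991221783732], [0.0, 0.0, 1.0]] [[-0.008, -1.0, -0.011, 19.543], [-0.997, 0.008, -0.08, 587.597], [0.08, 0.01, -0.997, 933.236], [0.0, 0.0, 0.0, 1.0]]
scene [[480.4000207639183, 0.0, 321.785714943679], [0.0, 480.4000207639183, 200.75063135108678], [0.0, 0.0, 1.0]] [[-0.792, 0.61, -0.02, 456.322], [0.436, 0.542, -0.719, -195.007], [-0.428, -0.578, -0.695, 1311.587], [0.0, 0.0, 0.0, 1.0]]
{'K': array([[282.62750594,   0.        , 326.17774853],
       [  0.        , 282.62750594, 198.4691799 ],
       [  0.        ,   0.        ,   1.        ]]), 'mount': array([[-1.32667613e-03, -9.46375782e-01, -3.23065194e-01,
         8.12400289e+01],
       [ 9.99999072e-01, -1.35548289e-03, -1.35820014e-04,
         6.36655112e-01],
       [-3.09372572e-04, -3.23065075e-01,  9.46376702e-01,
        -1.41610979e+02],
       [ 0.00000000e+00,  0.00000000e+00,  0.00000000e+00,
         1.00000000e+00]])}
18.700000000000003 {'t': 0.1, 'joints': array([ 1.17190139e+00,  8.79401406e-02,  1.37212857e+00, -1.46726375e-05,
        1.68357626e+00, -1.03101716e-01]), 'qvel': array([ 2.15967950e-04, -2.96619904e-03, -3.41660717e-03,  7.27316544e-04,
        9.89509489e-05, -1.33572304e-03]), 'joint_torque': array([ 1.99289396e-03, -3.53014398e+01, -3.14218676e+01, -1.11736608e-04,
        8.01912480e-03,  1.02881876e-05]), 'tcp_pos': array([160.16092428, 525.70013028, 230.21097292]), 'ee_rot': array([[-9.56570665e-01,  2.91499482e-01, -7.83686017e-04],
       [ 2.91500469e-01,  9.56568805e-01, -1.89685459e-03],
       [ 1.96717467e-04, -2.04292029e-03, -9.99997894e-01]]), 'ft_force': array([ 0.62945849, -0.27918449, -0.04152283]), 'ft_torque': array([ 0.01452987,  0.04980504, -0.01564796]), 'gripper_force': 0.0, 'opening': 85.18883358305295}
```

View pics/top0.png

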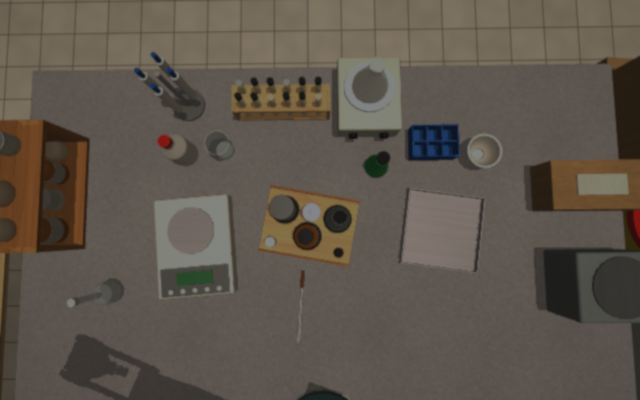

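View pics/scene0.png

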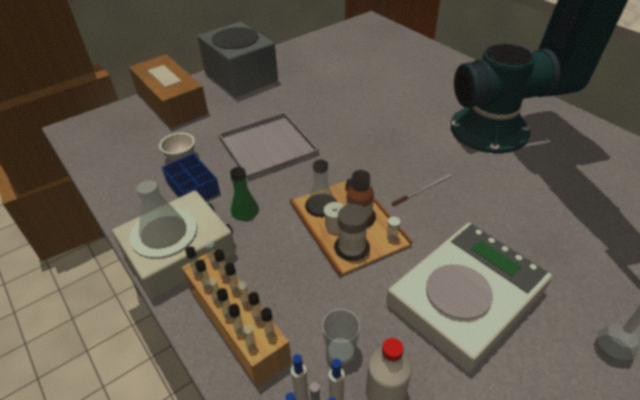

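The top view shows the jar (grey lid, 283,208), the clear flask with black stopper (338,217), the bottle (306,236), the crucible (312,212) and the vial (270,242). The balance pan is at (191,231) and the tray at (442,230). There are two flask candidates: the clear one on the stand at (338,217), and a green one at (376,164), which is the look-alike. The clear one on the pad is the one meant. I'll confirm it in an enlarged crop.

```bash
cat > h.py <<'E'
from plant import env, imaging
import cv2,numpy as np
def unproj(n,px,z,s=None):
    """pixels (N,2) of camera n -> world points on plane z"""
    c=imaging.get_calibration(n)
    if n=="wrist":
        T=np.eye(4);T[:3,:3]=s["ee_rot"];T[:3,3]=s["tcp_pos"];W=T@c["mount"]
    else: W=np.linalg.inv(c["world_to_cam"])
    p=np.c_[np.atleast_2d(px),np.ones(len(np.atleast_2d(px)))]
    d=p@np.linalg.inv(c["K"]).T@W[:3,:3].T
    o=W[:3,3]
    return o+d*((z-o[2])/d[:,2])[:,None]
def proj(n,P,s=None):
    c=imaging.get_calibration(n)
    if n=="wrist":
        T=np.eye(4);T[:3,:3]=s["ee_rot"];T[:3,3]=s["tcp_pos"];M=np.linalg.inv(T@c["mount"])
    else: M=c["world_to_cam"]
    q=(np.c_[np.atleast_2d(P),np.ones(len(np.atleast_2d(P)))]@M.T)[:,:3]@c["K"].T
    return q[:,:2]/q[:,2:]
E
python3 - <<'E'
from h import *
im=cv2.imread("pics/top0.png")
a=cv2.resize(im[175:275,250:370],None,fx=6,fy=6,interpolation=cv2.INTER_CUBIC)
a=cv2.convertScaleAbs(a,alpha=1.6)
cv2.imwrite("pics/crop0.png",a)
for n,p,z in (("jar",(283,208),110),("flask",(339,216),135),("bottle",(306,236),133),("cruc",(312,212),68),("vial",(270,242),64),("pan",(191,231),68),("tray",(442,230),10)):
    print(n,np.round(unproj("top",p,z)[0]))
for p in ((411,190),(482,197),(474,269),(402,264)): print(np.round(unproj("top",p,20)[0]))
for p in ((272,187),(359,202),(349,265),(260,248)): print(np.round(unproj("top",p,12)[0]))
E
```

```text
jar [567.  91. 110.]
flask [546. -40. 135.]
bottle [500.  36. 133.]
cruc [559.  23.  68.]
vial [485. 128.  64.]
pan [514. 323.  68.]
tray [ 512. -317.   10.]
[ 617. -236.   20.]
[ 597. -420.   20.]
[ 411. -392.   20.]
[ 425. -207.   20.]
[629. 130.  12.]
[ 587. -100.   12.]
[423. -71.  12.]
[468. 161.  12.]
```

View pics/crop0.png

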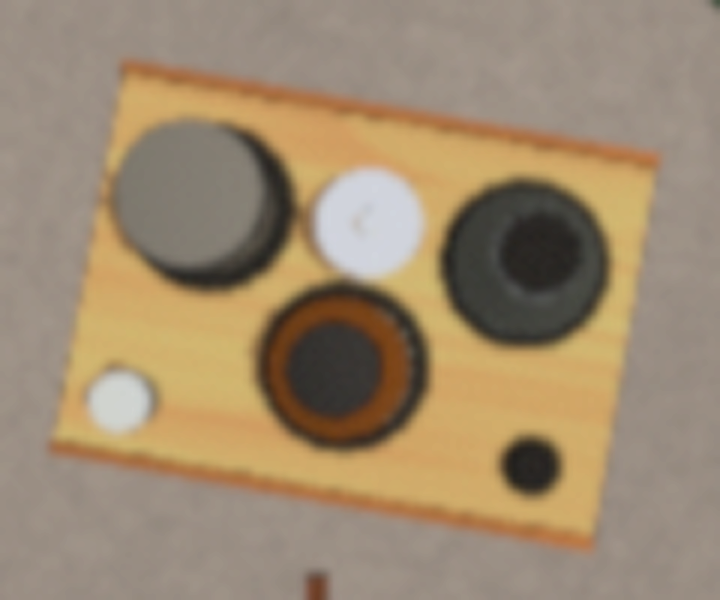

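The crop confirms the clear flask on the right pad, with its stopper at crop (541,250). The jar lid is at (190,193), the bottle cap at (334,369), the crucible at (370,222) and the vial at (120,400). Pad circles are near (211,207), (343,366) and (525,263). The tool will be turned so that its y is world y.

Run:
```python
from h import *
for n,p,z in (("jar",(190,193),110),("flask",(541,250),135),("bottle",(334,369),133),("cruc",(370,222),62),("vial",(120,400),64),("padL",(211,207),15),("padF",(343,366),15),("padR",(525,263),15)):
    q=((p[0]+.5)/6-.5+250,(p[1]+.5)/6-.5+175)
    print(n,np.round(unproj("top",q,z)[0],1))
```

```text
jar [569.7  94.9 110. ]
flask [545.  -42.1 135. ]
bottle [500.3  37.4 133. ]
cruc [560.2  24.8  62. ]
vial [487.3 128.7  64. ]
padL [569.9  95.5  15. ]
padF [500.  38.  15.]
padR [544.2 -41.8  15. ]
```

Call:
{"api": "step_arm", "payload": {"increments": [0, 0, -20, 0, 0, -6, 1, 0, 0, -50, 0, 0, -12, 1, 0, 0, -70, 0, 0, -17, 1, 0, 0, -70, 0, 0, -17, 1, 0, 0, -70, 0, 0, -17, 1, 0, 0, -70, 0, 0, -17, 1, 0, 0, -70, 0, 0, -17, 1, 0, 0, -70, 0, 0, -17, 1, 0, 0, -70, 0, 0, -17, 1, 0, 0, -70, 0, 0, -17, 1], "force": 40}}

```text
t: 0.93
tcp_pos: [160.2, 525.9, 300.4]
ee_rot: [[-1.0, -0.001, -0.001], [-0.001, 1.0, -0.001], [0.001, -0.001, -1.0]]
ft_force: [-0.3, -0.8, 0.3]
opening: 85.1
gripper_force: 0.0
```

Call:
{"api": "step_arm", "payload": {"increments": [-10, -15, 0, 0, 0, 0, 1, -32, -46, 0, 0, 0, 0, 1, -56, -80, 0, 0, 0, 0, 1, -80, -114, 0, 0, 0, 0, 1, -104, -148, 0, 0, 0, 0, 1, -128, -182, 0, 0, 0, 0, 1, -152, -216, 0, 0, 0, 0, 1, -176, -250, 0, 0, 0, 0, 1, -200, -284, 0, 0, 0, 0, 1, -224, -318, 0, 0, 0, 0, 1]}}

```text
t: 1.77
tcp_pos: [385.2, 206.5, 301.4]
ee_rot: [[-1.0, -0.001, 0.001], [-0.001, 1.0, 0.0], [-0.001, 0.0, -1.0]]
ft_force: [0.2, 0.2, 0.2]
opening: 85.3
gripper_force: 0.0
```

Call:
{"api": "step_arm", "payload": {"increments": [-22, -32, 0, 0, 0, 0, 0.9, -44, -64, 10, 0, 0, 0, 0.9, -66, -96, 30, 0, 0, 0, 0.9, -86, -126, 50, 0, 0, 0, 0.9, -100, -150, 70, 0, 0, 0, 0.9, -112, -164, 85, 0, 0, 0, 0.9, -116, -170, 95, 0, 0, 0, 0.9, -116, -170, 100, 0, 0, 0, 0.9, -116, -170, 100, 0, 0, 0, 0.9, -116, -170, 100, 0, 0, 0, 0.9]}}

```text
t: 2.6
tcp_pos: [500.5, 39.5, 202.1]
ee_rot: [[-1.0, -0.002, 0.001], [-0.002, 1.0, 0.001], [-0.001, 0.001, -1.0]]
ft_force: [0.6, -0.1, 0.5]
opening: 77.0
gripper_force: 0.0
```

Run:
```python
from h import *
s=env.state();print(s["tcp_pos"],s["opening"])
im=imaging.grab_frame("wrist")[:,:,::-1].copy()
for n,P,r in (("bot",(500.3,37.5,133),19),("jar",(569.7,95,110),30),("fl",(545,-42,135),16.5),("cr",(560.2,24.8,62),23)):
    t=np.linspace(0,2*np.pi,40)
    q=proj("wrist",np.c_[P[0]+r*np.cos(t),P[1]+r*np.sin(t),np.full(40,P[2])],s)
    cv2.polylines(im,[np.int32(np.round(q))],True,(0,255,0),1)
cv2.imwrite("pics/w1.png",im)
```

```text
[500.50440896  39.53932932 202.05413104] 76.98560407610637
```

View pics/w1.png

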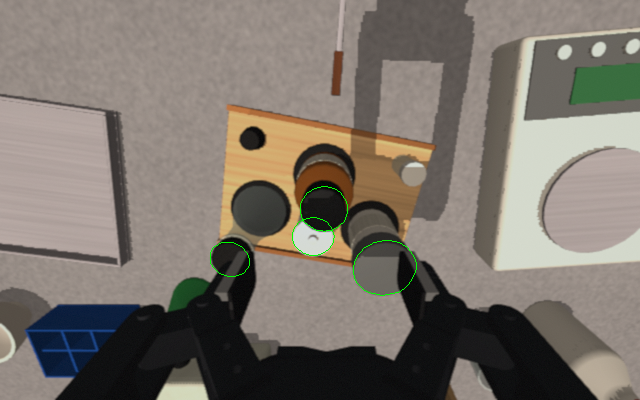

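The overlays match the bottle cap (323,208), crucible (313,237), jar lid and stopper to within 1–2 px, so the positions hold. Now I'll grasp the bottle cap and lift it.

Call:
{"api": "step_arm", "payload": {"increments": [0, -2, 15, 0, 0, 0, 0.9, 0, -2, 40, 0, 0, 0, 0.9, 0, -2, 65, 0, 0, 0, 0.9, 0, -2, 85, 0, 0, 0, 0.9, 0, -2, 96, 0, 0, 0, 0.9, 0, -2, 101, 0, 0, 0, 0.9, 0, -2, 101, 0, 0, 0, 0.6, 0, -2, 101, 0, 0, 0, 0.3, 0, -2, 101, 0, 0, 0, 0.2, 0, -2, 101, 0, 0, 0, 0.2], "force": 40}}

```text
t: 3.48
tcp_pos: [502.2, 36.6, 102.5]
ee_rot: [[-1.0, -0.001, 0.004], [-0.001, 1.0, 0.0], [-0.004, 0.0, -1.0]]
ft_force: [1.1, 1.4, 3.7]
opening: 37.2
gripper_force: 40.4
```

Call:
{"api": "step_arm", "payload": {"increments": [0, 0, 0, 0, 0, 0, 0.2, 0, 0, 0, 0, 0, 0, 0.2, 0, 0, 0, 0, 0, 0, 0.2, 0, 0, 0, 0, 0, 0, 0.2, 0, 0, 0, 0, 0, 0, 0.2, 0, 0, 0, 0, 0, 0, 0.2, 0, 0, -2, 0, 0, 0, 0.2, 0, 0, -5, 0, 0, 0, 0.2, 0, 0, -10, 0, 0, 0, 0.2, 0, 0, -15, 0, 0, 0, 0.2]}}

```text
t: 4.32
tcp_pos: [500.1, 36.4, 114.7]
ee_rot: [[-1.0, -0.001, -0.002], [-0.001, 1.0, 0.0], [0.002, 0.0, -1.0]]
ft_force: [-0.0, -0.3, -2.3]
opening: 36.9
gripper_force: 40.2
```

Call:
{"api": "step_arm", "payload": {"increments": [0, 0, -15, 0, 0, 0, 0.2, 5, 0, -40, 0, 0, 0, 0.2, 12, 0, -65, 0, 0, 0, 0.2, 20, 0, -90, 0, 0, 0, 0.2, 28, -5, -108, 0, 0, 0, 0.2, 35, -20, -115, 0, 0, 0, 0.2, 41, -50, -115, 0, 0, 0, 0.2, 41, -85, -115, 0, 0, 0, 0.2, 41, -120, -115, 0, 0, 0, 0.2, 41, -155, -115, 0, 0, 0, 0.2]}}

```text
t: 5.15
tcp_pos: [459.5, -119.9, 230.7]
ee_rot: [[-1.0, -0.002, 0.001], [-0.002, 1.0, -0.0], [-0.001, -0.0, -1.0]]
ft_force: [0.8, 1.3, -2.3]
opening: 37.1
gripper_force: 40.6
```

Call:
{"api": "step_arm", "payload": {"increments": [0, -35, 0, 0, 0, 0, 0.2, 0, -70, 0, 0, 0, 0, 0.2, 0, -105, 0, 0, 0, 0, 0.2, 0, -140, 0, 0, 0, 0, 0.2, 0, -175, 0, 0, 0, 0, 0.2, 0, -205, 5, 0, 0, 0, 0.2, 0, -225, 20, 0, 0, 0, 0.2, 0, -235, 40, 0, 0, 0, 0.2, 0, -235, 60, 0, 0, 0, 0.2, 0, -235, 80, 0, 0, 0, 0.2]}}

```text
t: 5.98
tcp_pos: [459.7, -354.6, 149.1]
ee_rot: [[-1.0, 0.001, -0.001], [0.001, 1.0, 0.001], [0.001, 0.001, -1.0]]
ft_force: [-0.6, 0.6, -2.7]
opening: 36.8
gripper_force: 40.7
```

Call:
{"api": "step_arm", "payload": {"increments": [0, 0, 18, 0, 0, 0, 0.2, 0, 0, 36, 0, 0, 0, 0.2, 0, 0, 48, 0, 0, 0, 0.2, 0, 0, 55, 0, 0, 0, 0.2, 0, 0, 58, 0, 0, 0, 0.2, 0, 0, 60, 0, 0, 0, 0.2, 0, 0, 61, 0, 0, 0, 0.2, 0, 0, 61, 0, 0, 0, 0.2, 0, 0, 61, 0, 0, 0, 0.2, 0, 0, 61, 0, 0, 0, 0.2]}}

```text
t: 6.82
tcp_pos: [460.9, -354.0, 91.5]
ee_rot: [[-1.0, -0.001, 0.002], [-0.001, 1.0, -0.002], [-0.002, -0.002, -1.0]]
ft_force: [-1.8, 2.8, 5.4]
opening: 37.1
gripper_force: 41.4
```

Call:
{"api": "step_arm", "payload": {"increments": [0, 0, 0, 0, 0, 0, 0.3, 0, 0, 0, 0, 0, 0, 0.5, 0, 0, 0, 0, 0, 0, 0.7, 0, 0, 0, 0, 0, 0, 0.7, 0, 0, -4, 0, 0, 0, 0.7, 0, 0, -15, 0, 0, 0, 0.7, 0, 0, -40, 0, 0, 0, 0.7, 0, 0, -70, 0, 0, 0, 0.7, -5, 10, -95, 0, 0, 0, 0.7, -15, 40, -100, 0, 0, 0, 0.7]}}

```text
t: 7.65
tcp_pos: [476.5, -318.1, 196.3]
ee_rot: [[-1.0, 0.004, 0.008], [0.004, 1.0, -0.009], [-0.008, -0.009, -1.0]]
ft_force: [1.5, -0.1, 0.4]
opening: 59.8
gripper_force: 0.0
```

Call:
{"api": "step_arm", "payload": {"increments": [-10, 35, 0, 0, 0, 0, 0.7, -20, 72, 0, 0, 0, 0, 0.7, -30, 110, 0, 0, 0, 0, 0.7, -42, 148, 0, 0, 0, 0, 0.7, -53, 186, 0, 0, 0, 0, 0.7, -62, 224, 0, 0, 0, 0, 0.7, -68, 252, 0, 0, 0, 0, 0.7, -71, 270, 0, 0, 0, 0, 0.7, -71, 272, 0, 0, 0, 0, 0.7, -71, 272, 0, 0, 0, 0, 0.7]}}

```text
t: 8.48
tcp_pos: [546.2, -40.6, 190.2]
ee_rot: [[-1.0, -0.003, 0.001], [-0.003, 1.0, -0.001], [-0.001, -0.001, -1.0]]
ft_force: [-0.7, -1.2, -0.3]
opening: 60.0
gripper_force: 0.0
```

Run:
```python
from h import *
s=env.state();print(s["tcp_pos"],s["opening"])
im=imaging.grab_frame("wrist")[:,:,::-1].copy()
for n,P,r in (("fl",(545,-42,135),16.5),("pad",(544.2,-42,15),38)):
    t=np.linspace(0,2*np.pi,40)
    q=proj("wrist",np.c_[P[0]+r*np.cos(t),P[1]+r*np.sin(t),np.full(40,P[2])],s)
    cv2.polylines(im,[np.int32(np.round(q))],True,(0,255,0),1)
cv2.imwrite("pics/w2.png",im)
```

```text
[546.19866486 -40.60165173 190.23696196] 60.02025833643912
```

View pics/w2.png

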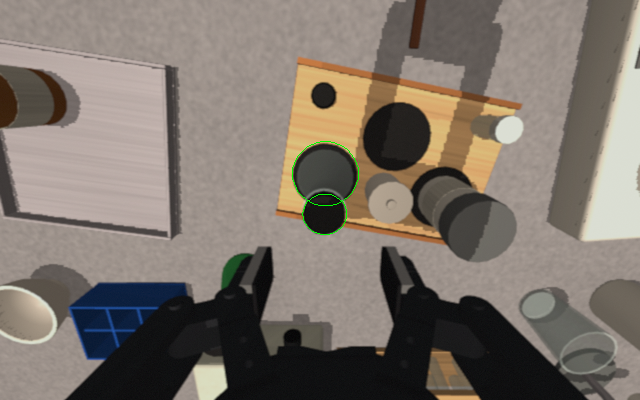

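The overlays coincide with the stopper (324,214) and the right pad (326,173), and the bottle stands upright in the tray. Grasping the flask neck next.

Call:
{"api": "step_arm", "payload": {"increments": [0, 0, 15, 0, 0, 0, 0.7, 0, 0, 40, 0, 0, 0, 0.7, 0, 0, 65, 0, 0, 0, 0.7, 0, 0, 88, 0, 0, 0, 0.7, 0, 0, 102, 0, 0, 0, 0.7, 0, 0, 108, 0, 0, 0, 0.7, 0, 0, 109, 0, 0, 0, 0.7, 0, 0, 109, 0, 0, 0, 0.5, 0, 0, 109, 0, 0, 0, 0.3, 0, 0, 109, 0, 0, 0, 0.1], "force": 40}}

```text
t: 9.37
tcp_pos: [547.1, -42.2, 82.2]
ee_rot: [[-1.0, -0.001, 0.004], [-0.001, 1.0, -0.001], [-0.004, -0.001, -1.0]]
ft_force: [-0.2, -1.0, 0.1]
opening: 28.7
gripper_force: 36.1
```

Call:
{"api": "step_arm", "payload": {"increments": [0, 0, 0, 0, 0, 0, 0.1, 0, 0, 0, 0, 0, 0, 0.1, 0, 0, 0, 0, 0, 0, 0.1, 0, 0, 0, 0, 0, 0, 0.1, 0, 0, 0, 0, 0, 0, 0.1, 0, 0, 0, 0, 0, 0, 0.1, 0, 0, -2, 0, 0, 0, 0.1, 0, 0, -5, 0, 0, 0, 0.1, 0, 0, -10, 0, 0, 0, 0.1, 0, 0, -15, 0, 0, 0, 0.1]}}

```text
t: 10.2
tcp_pos: [545.1, -41.1, 94.7]
ee_rot: [[-1.0, -0.001, -0.002], [-0.001, 1.0, 0.001], [0.002, 0.001, -1.0]]
ft_force: [1.0, -0.3, -1.7]
opening: 28.5
gripper_force: 36.3
```

Call:
{"api": "step_arm", "payload": {"increments": [0, 0, -15, 0, 0, 0, 0.1, 5, 0, -35, 0, 0, 0, 0.1, 15, -10, -45, 0, 0, 0, 0.1, 26, -40, -45, 0, 0, 0, 0.1, 37, -75, -45, 0, 0, 0, 0.1, 48, -110, -45, 0, 0, 0, 0.1, 60, -145, -45, 0, 0, 0, 0.1, 70, -180, -45, 0, 0, 0, 0.1, 76, -205, -45, 0, 0, 0, 0.1, 76, -220, -40, 0, 0, 0, 0.1]}}

```text
t: 11.03
tcp_pos: [469.3, -264.7, 136.5]
ee_rot: [[-1.0, 0.002, 0.001], [0.002, 1.0, -0.002], [-0.001, -0.002, -1.0]]
ft_force: [0.3, -1.0, -1.2]
opening: 29.0
gripper_force: 36.6
```

Call:
{"api": "step_arm", "payload": {"increments": [0, -2, 10, 0, 0, 0, 0.1, 0, -2, 25, 0, 0, 0, 0.1, 0, -2, 40, 0, 0, 0, 0.1, 0, -2, 53, 0, 0, 0, 0.1, 0, -2, 60, 0, 0, 0, 0.1, 0, -2, 63, 0, 0, 0, 0.1, 0, -2, 65, 0, 0, 0, 0.1, 0, -2, 66, 0, 0, 0, 0.1, 0, -2, 66, 0, 0, 0, 0.1, 0, -2, 66, 0, 0, 0, 0.1]}}

```text
t: 11.87
tcp_pos: [469.7, -261.5, 71.3]
ee_rot: [[-1.0, -0.002, -0.002], [-0.002, 1.0, 0.003], [0.002, 0.003, -1.0]]
ft_force: [-6.0, 4.4, 10.1]
opening: 29.0
gripper_force: 37.6
```

Call:
{"api": "step_arm", "payload": {"increments": [0, 0, 0, 0, 0, 0, 0.3, 0, 0, 0, 0, 0, 0, 0.5, 0, 0, 0, 0, 0, 0, 0.65, 0, 0, 0, 0, 0, 0, 0.65, 0, 0, -4, 0, 0, 0, 0.65, 0, 0, -15, 0, 0, 0, 0.65, 0, 0, -40, 0, 0, 0, 0.65, 0, 0, -70, 0, 0, 0, 0.7, 0, 0, -100, 0, 0, 0, 0.7, -10, 20, -120, 0, 0, 0, 1]}}

```text
t: 12.7
tcp_pos: [480.1, -246.7, 193.7]
ee_rot: [[-1.0, 0.003, 0.004], [0.003, 1.0, -0.005], [-0.004, -0.005, -1.0]]
ft_force: [0.4, -0.6, 0.5]
opening: 70.5
gripper_force: 0.0
```

Call:
{"api": "step_arm", "payload": {"increments": [-10, 37, 0, 0, 0, 0, 1, -20, 75, 0, 0, 0, 0, 1, -30, 113, 0, 0, 0, 0, 1, -42, 151, 0, 0, 0, 0, 1, -53, 189, 0, 0, 0, 0, 1, -64, 227, 0, 0, 0, 0, 1, -75, 265, 0, 0, 0, 0, 1, -84, 300, 0, 0, 0, 0, 1, -90, 325, 0, 0, 0, 0, 1, -90, 339, 0, 0, 0, 0, 1]}}

```text
t: 13.53
tcp_pos: [570.5, 98.7, 190.1]
ee_rot: [[-1.0, -0.004, 0.001], [-0.004, 1.0, 0.001], [-0.001, 0.001, -1.0]]
ft_force: [0.1, 0.2, 0.3]
opening: 85.1
gripper_force: 0.0
```

Run:
```python
from h import *
s=env.state();print(s["tcp_pos"],s["opening"])
im=imaging.grab_frame("wrist")[:,:,::-1].copy()
for n,P,r in (("jar",(569.7,95,110),30),("pad",(569.9,95,15),38),("cr",(560.2,24.8,62),23)):
    t=np.linspace(0,2*np.pi,40)
    q=proj("wrist",np.c_[P[0]+r*np.cos(t),P[1]+r*np.sin(t),np.full(40,P[2])],s)
    cv2.polylines(im,[np.int32(np.round(q))],True,(0,255,0),1)
cv2.imwrite("pics/w3.png",im)
```

```text
[570.47456038  98.71406686 190.11618382] 85.13991388887516
```

View pics/w3.png

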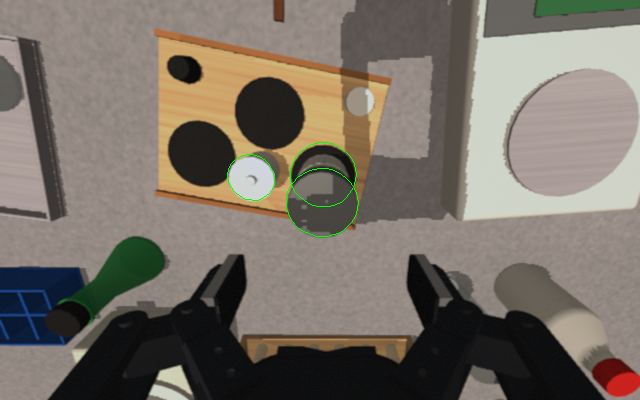

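The overlays match the jar lid (322,203) and the crucible (251,178). Grasping the lid.

Call:
{"api": "step_arm", "payload": {"increments": [0, 0, 15, 0, 0, 0, 1, 0, 0, 40, 0, 0, 0, 1, 0, 0, 65, 0, 0, 0, 1, 0, 0, 90, 0, 0, 0, 1, 0, 0, 106, 0, 0, 0, 1, 0, 0, 113, 0, 0, 0, 1, 0, 0, 115, 0, 0, 0, 1, 0, 0, 115, 0, 0, 0, 0.8, 0, 0, 115, 0, 0, 0, 0.6, 0, 0, 115, 0, 0, 0, 0.5], "force": 40}}

```text
t: 14.42
tcp_pos: [571.3, 95.2, 76.8]
ee_rot: [[-1.0, -0.001, 0.004], [-0.001, 1.0, 0.0], [-0.004, 0.0, -1.0]]
ft_force: [-0.0, 0.3, 0.1]
opening: 58.9
gripper_force: 43.2
```

Call:
{"api": "step_arm", "payload": {"increments": [0, 0, 0, 0, 0, 0, 0.5, 0, 0, 0, 0, 0, 0, 0.5, 0, 0, 0, 0, 0, 0, 0.5, 0, 0, 0, 0, 0, 0, 0.5, 0, 0, 0, 0, 0, 0, 0.5, 0, 0, 0, 0, 0, 0, 0.5, 0, 0, -2, 0, 0, 0, 0.5, 0, 0, -5, 0, 0, 0, 0.5, 0, 0, -10, 0, 0, 0, 0.5, 0, 0, -15, 0, 0, 0, 0.5]}}

```text
t: 15.25
tcp_pos: [569.0, 95.6, 88.7]
ee_rot: [[-1.0, -0.001, -0.002], [-0.001, 1.0, 0.0], [0.002, 0.0, -1.0]]
ft_force: [-0.8, 0.7, -1.3]
opening: 58.8
gripper_force: 43.4
```

Call:
{"api": "step_arm", "payload": {"increments": [0, 0, -15, 0, 0, 0, 0.5, 0, 0, -40, 0, 0, 0, 0.5, 0, 0, -62, 0, 0, 0, 0.5, 0, -5, -75, 0, 0, 0, 0.5, 3, -25, -80, 0, 0, 0, 0.5, 6, -60, -80, 0, 0, 0, 0.5, 9, -95, -80, 0, 0, 0, 0.5, 12, -130, -80, 0, 0, 0, 0.5, 12, -165, -80, 0, 0, 0, 0.5, 12, -200, -80, 0, 0, 0, 0.5]}}

```text
t: 16.08
tcp_pos: [557.2, -106.2, 169.2]
ee_rot: [[-1.0, -0.001, -0.0], [-0.001, 1.0, 0.0], [0.0, 0.0, -1.0]]
ft_force: [1.2, -0.5, -0.7]
opening: 58.6
gripper_force: 43.5
```

Call:
{"api": "step_arm", "payload": {"increments": [0, -35, 0, 0, 0, 0, 0.5, 0, -70, 0, 0, 0, 0, 0.5, 0, -105, 0, 0, 0, 0, 0.5, 0, -140, 0, 0, 0, 0, 0.5, 0, -172, 5, 0, 0, 0, 0.5, 0, -197, 15, 0, 0, 0, 0.5, 0, -210, 30, 0, 0, 0, 0.5, 0, -214, 48, 0, 0, 0, 0.5, 0, -214, 62, 0, 0, 0, 0.5, 0, -214, 75, 0, 0, 0, 0.5]}}

```text
t: 16.92
tcp_pos: [557.1, -317.9, 91.5]
ee_rot: [[-1.0, -0.0, -0.003], [-0.0, 1.0, 0.003], [0.003, 0.003, -1.0]]
ft_force: [-0.3, 0.4, -0.8]
opening: 59.4
gripper_force: 43.6
```

Call:
{"api": "step_arm", "payload": {"increments": [0, 0, 12, 0, 0, 0, 0.5, 0, 0, 20, 0, 0, 0, 0.5, 0, 0, 26, 0, 0, 0, 0.5, 0, 0, 29, 0, 0, 0, 0.5, 0, 0, 31, 0, 0, 0, 0.5, 0, 0, 31, 0, 0, 0, 0.5, 0, 0, 31, 0, 0, 0, 0.5, 0, 0, 31, 0, 0, 0, 0.5, 0, 0, 31, 0, 0, 0, 0.5, 0, 0, 31, 0, 0, 0, 0.5]}}

```text
t: 17.75
tcp_pos: [558.8, -318.1, 65.7]
ee_rot: [[-1.0, -0.002, 0.002], [-0.002, 1.0, -0.0], [-0.002, -0.0, -1.0]]
ft_force: [-2.9, 2.0, 5.9]
opening: 59.0
gripper_force: 44.0
```

Call:
{"api": "step_arm", "payload": {"increments": [0, 0, 0, 0, 0, 0, 0.7, 0, 0, 0, 0, 0, 0, 0.9, 0, 0, 0, 0, 0, 0, 1, 0, 0, 0, 0, 0, 0, 1, 0, 0, -4, 0, 0, 0, 1, 0, 0, -15, 0, 0, 0, 1, 0, 0, -40, 0, 0, 0, 1, 0, 0, -70, 0, 0, 0, 1, 0, 0, -100, 0, 0, 0, 1, 0, 20, -127, 0, 0, 0, 1]}}

```text
t: 18.58
tcp_pos: [557.9, -301.5, 192.9]
ee_rot: [[-1.0, 0.003, 0.002], [0.003, 1.0, -0.003], [-0.002, -0.003, -1.0]]
ft_force: [0.0, -0.4, 0.2]
opening: 85.5
gripper_force: 0.0
```

Call:
{"api": "step_arm", "payload": {"increments": [0, 35, 0, 0, 0, 0, 1, -1, 72, 0, 0, 0, 0, 1, -2, 110, 0, 0, 0, 0, 1, -3, 148, 0, 0, 0, 0, 1, -3, 186, 0, 0, 0, 0, 1, -3, 224, 0, 0, 0, 0, 1, -3, 262, 0, 0, 0, 0, 1, -3, 294, 0, 0, 0, 0, 1, -3, 316, 10, 0, 0, 0, 1, -3, 324, 30, 0, 0, 0, 1]}}

```text
t: 19.42
tcp_pos: [562.8, 29.0, 164.7]
ee_rot: [[-1.0, -0.005, 0.009], [-0.005, 1.0, 0.001], [-0.009, 0.001, -1.0]]
ft_force: [0.8, -0.5, -0.7]
opening: 85.8
gripper_force: 0.0
```

Run:
```python
from h import *
s=env.state();print(s["tcp_pos"],s["opening"])
im=imaging.grab_frame("wrist")[:,:,::-1].copy()
t=np.linspace(0,2*np.pi,40)
def circ(im,n,P,r):
    q=proj(n,np.c_[P[0]+r*np.cos(t),P[1]+r*np.sin(t),np.full(40,P[2])],s)
    cv2.polylines(im,[np.int32(np.round(q*4))],True,(0,255,0),1,shift=2)
circ(im,"wrist",(560.2,24.8,62),23)
tp=imaging.grab_frame("top")[:,:,::-1].copy()
for P,r in (((514,324,68),58),((560.2,24.8,62),23)): circ(tp,"top",P,r)
tp=cv2.convertScaleAbs(cv2.resize(tp[170:290,140:500],None,fx=2.2,fy=2.2),alpha=1.5)
tp=cv2.resize(tp,(640,213))
cv2.imwrite("pics/w4.png",np.vstack([im[:380],tp]))
```

```text
[562.80698318  29.00539606 164.69391857] 85.77081525973554
```

View pics/w4.png

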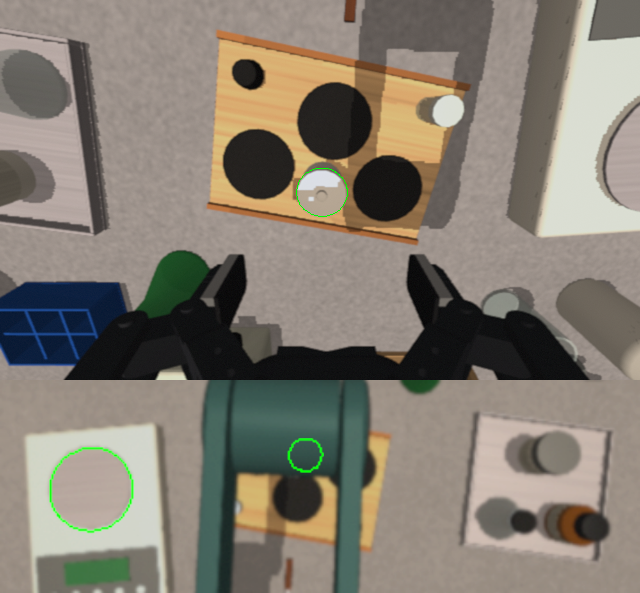

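The crucible cover at (321,190) matches its overlay, and the pan overlay at (91,488) in the lower panel fits. In the top panel the three vessels stand upright in the tray. Grasping the crucible.

Call:
{"api": "step_arm", "payload": {"increments": [0, 0, 15, 0, 0, 0, 1, 0, 0, 40, 0, 0, 0, 1, 0, 0, 70, 0, 0, 0, 1, 0, 0, 100, 0, 0, 0, 1, 0, 0, 125, 0, 0, 0, 1, 0, 0, 138, 0, 0, 0, 1, 0, 0, 143, 0, 0, 0, 1, 0, 0, 144, 0, 0, 0, 1, 0, 0, 144, 0, 0, 0, 1, 0, 0, 144, 0, 0, 0, 0.8], "force": 30}}

```text
t: 20.35
tcp_pos: [562.4, 25.0, 18.5]
ee_rot: [[-1.0, -0.0, 0.004], [-0.0, 1.0, -0.0], [-0.004, -0.0, -1.0]]
ft_force: [0.8, -0.2, 0.5]
opening: 75.5
gripper_force: 0.0
```

Call:
{"api": "step_arm", "payload": {"increments": [0, 0, 0, 0, 0, 0, 0.6, 0, 0, 0, 0, 0, 0, 0.5, 0, 0, 0, 0, 0, 0, 0.4, 0, 0, 0, 0, 0, 0, 0.3, 0, 0, 0, 0, 0, 0, 0.3, 0, 0, 0, 0, 0, 0, 0.3, 0, 0, 0, 0, 0, 0, 0.3, 0, 0, 0, 0, 0, 0, 0.3, 0, 0, -2, 0, 0, 0, 0.3, 0, 0, -6, 0, 0, 0, 0.3]}}

```text
t: 21.18
tcp_pos: [559.7, 25.6, 21.3]
ee_rot: [[-1.0, -0.001, -0.003], [-0.001, 1.0, 0.0], [0.003, 0.0, -1.0]]
ft_force: [0.5, -0.0, -1.0]
opening: 41.3
gripper_force: 30.5
```

Call:
{"api": "step_arm", "payload": {"increments": [0, 0, -12, 0, 0, 0, 0.3, 0, 0, -35, 0, 0, 0, 0.3, 0, 0, -60, 0, 0, 0, 0.3, 0, 5, -85, 0, 0, 0, 0.3, 0, 20, -105, 0, 0, 0, 0.3, 5, 50, -110, 0, 0, 0, 0.3, 10, 85, -110, 0, 0, 0, 0.3, 15, 120, -110, 0, 0, 0, 0.3, 20, 155, -110, 0, 0, 0, 0.3, 25, 190, -110, 0, 0, 0, 0.3]}}

```text
t: 22.02
tcp_pos: [535.0, 217.0, 133.0]
ee_rot: [[-1.0, -0.001, 0.0], [-0.001, 1.0, 0.0], [-0.0, 0.0, -1.0]]
ft_force: [1.6, -0.6, -1.1]
opening: 41.4
gripper_force: 30.6
```

Call:
{"api": "step_arm", "payload": {"increments": [6, 30, 0, 0, 0, 0, 0.3, 12, 60, 0, 0, 0, 0, 0.3, 18, 85, 0, 0, 0, 0, 0.3, 21, 102, 5, 0, 0, 0, 0.3, 21, 109, 15, 0, 0, 0, 0.3, 21, 109, 28, 0, 0, 0, 0.3, 21, 109, 40, 0, 0, 0, 0.3, 21, 109, 48, 0, 0, 0, 0.3, 21, 109, 50, 0, 0, 0, 0.3, 21, 109, 50, 0, 0, 0, 0.3]}}

```text
t: 22.85
tcp_pos: [514.1, 322.8, 80.5]
ee_rot: [[-1.0, 0.001, -0.003], [0.001, 1.0, -0.002], [0.003, -0.002, -1.0]]
ft_force: [0.2, -0.2, -1.3]
opening: 41.3
gripper_force: 30.6
```

Run:
```python
from h import *
s=env.state();print(s["tcp_pos"],s["opening"])
im=imaging.grab_frame("wrist")[:,:,::-1].copy()
t=np.linspace(0,2*np.pi,40)
def circ(P,r):
    q=proj("wrist",np.c_[P[0]+r*np.cos(t),P[1]+r*np.sin(t),np.full(40,P[2])],s)
    cv2.polylines(im,[np.int32(np.round(q*4))],True,(0,255,0),1,shift=2)
circ((514,324,68),58)
x,y,z=s["tcp_pos"];circ((x,y,z+46),23)
cv2.imwrite("pics/w5.png",im)
```

```text
[514.0619919  322.81898249  80.51804314] 41.310453368486755
```

View pics/w5.png

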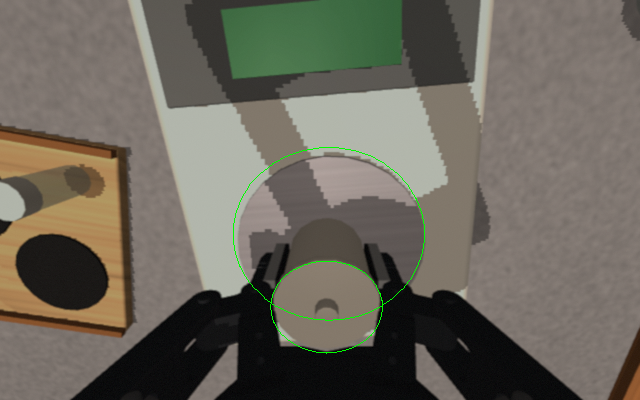

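The crucible is held square at (326,305). The pan's front edge lies about 5 px farther down than predicted, so I'll shift +3 mm in X and set it down.

Call:
{"api": "step_arm", "payload": {"increments": [-1, 0, 2, 0, 0, 0, 0.3, -2, 0, 4, 0, 0, 0, 0.3, -3, 0, 6, 0, 0, 0, 0.3, -3, 0, 8, 0, 0, 0, 0.3, -3, 0, 9, 0, 0, 0, 0.3, -3, 0, 10, 0, 0, 0, 0.3, -3, 0, 10, 0, 0, 0, 0.3, -3, 0, 10, 0, 0, 0, 0.3, -3, 0, 10, 0, 0, 0, 0.3, -3, 0, 10, 0, 0, 0, 0.3]}}

```text
t: 23.73
tcp_pos: [517.7, 324.4, 73.6]
ee_rot: [[-1.0, -0.001, 0.001], [-0.001, 1.0, 0.0], [-0.001, 0.0, -1.0]]
ft_force: [-2.1, -2.0, 5.5]
opening: 41.3
gripper_force: 31.0
```

Call:
{"api": "step_arm", "payload": {"increments": [0, 0, 0, 0, 0, 0, 0.5, 0, 0, 0, 0, 0, 0, 0.7, 0, 0, 0, 0, 0, 0, 0.9, 0, 0, 0, 0, 0, 0, 0.9, 0, 0, -3, 0, 0, 0, 0.9, 0, 0, -12, 0, 0, 0, 0.9, 0, 0, -40, 0, 0, 0, 0.9, 0, 0, -75, 0, 0, 0, 0.9, 0, -5, -110, 0, 0, 0, 1, -5, -30, -118, 0, 0, 0, 1]}}

```text
t: 24.57
tcp_pos: [524.4, 298.4, 199.0]
ee_rot: [[-1.0, -0.005, 0.012], [-0.005, 1.0, 0.008], [-0.012, 0.008, -1.0]]
ft_force: [0.1, 0.3, 1.6]
opening: 85.5
gripper_force: 0.0
```

Call:
{"api": "step_arm", "payload": {"increments": [-4, -35, 0, 0, 0, 0, 1, -8, -73, 0, 0, 0, 0, 1, -12, -111, 0, 0, 0, 0, 1, -16, -149, 0, 0, 0, 0, 1, -20, -187, 0, 0, 0, 0, 1, -24, -225, 0, 0, 0, 0, 1, -28, -263, 0, 0, 0, 0, 1, -32, -301, 0, 0, 0, 0, 1, -35, -339, 0, 0, 0, 0, 1, -35, -377, 0, 0, 0, 0, 1]}}

```text
t: 25.4
tcp_pos: [558.2, -84.5, 191.4]
ee_rot: [[-1.0, -0.001, 0.002], [-0.001, 1.0, -0.0], [-0.002, -0.0, -1.0]]
ft_force: [0.4, -0.1, -0.3]
opening: 85.2
gripper_force: 0.0
```

Call:
{"api": "step_arm", "payload": {"increments": [0, -36, 0, 0, 0, 0, 1, 0, -73, 0, 0, 0, 0, 1, 0, -110, 0, 0, 0, 0, 1, 0, -147, 0, 0, 0, 0, 1, 0, -184, 0, 0, 0, 0, 1, 0, -212, 0, 0, 0, 0, 1, 0, -230, 0, 0, 0, 0, 1, 0, -236, 10, 0, 0, 0, 1, 0, -236, 20, 0, 0, 0, 1, 0, -236, 30, 0, 0, 0, 1]}}

```text
t: 26.23
tcp_pos: [558.2, -317.2, 159.0]
ee_rot: [[-1.0, -0.002, -0.0], [-0.002, 1.0, 0.002], [0.0, 0.002, -1.0]]
ft_force: [-0.2, -0.6, -0.6]
opening: 85.5
gripper_force: 0.0
```

Run:
```python
from h import *
s=env.state();print(s["tcp_pos"],s["opening"])
im=imaging.grab_frame("wrist")[:,:,::-1].copy()
t=np.linspace(0,2*np.pi,40)
def circ(im,n,P,r):
    q=proj(n,np.c_[P[0]+r*np.cos(t),P[1]+r*np.sin(t),np.full(40,P[2])],s)
    cv2.polylines(im,[np.int32(np.round(q*4))],True,(0,255,0),1,shift=2)
circ(im,"wrist",(557.7,-319,99),30);circ(im,"wrist",(469,-264,124),16.5);circ(im,"wrist",(458.5,-353,122),19)
tp=imaging.grab_frame("top")[:,:,::-1].copy()
tp=cv2.convertScaleAbs(cv2.resize(tp[180:310,140:360],(640,378),interpolation=cv2.INTER_CUBIC),alpha=1.5)[:200]
cv2.imwrite("pics/w6.png",np.vstack([im,tp]))
```

```text
[ 558.15130638 -317.15238364  159.0096084 ] 85.50261210143015
```

View pics/w6.png

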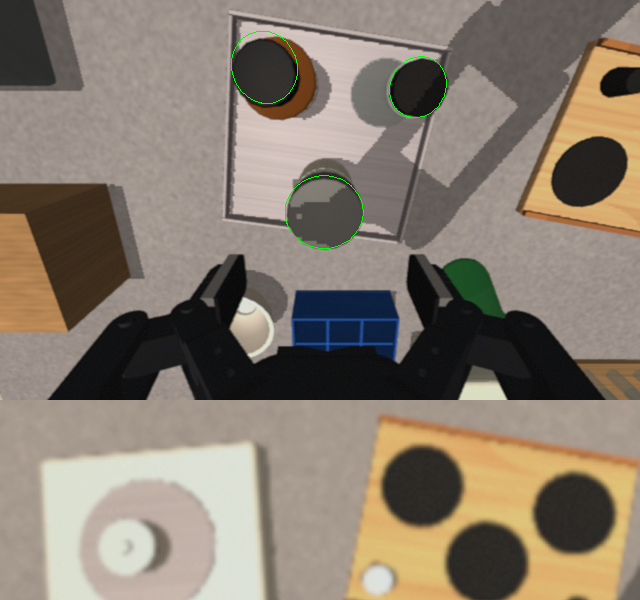

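The jar, flask and bottle stand where I left them in the tray. In the lower panel the crucible sits centred on the pan once parallax is allowed for (cover at 127,547, pan centre near 148,547). Now I'll return the jar.

Call:
{"api": "step_arm", "payload": {"increments": [0, 0, 12, 0, 0, 0, 1, 0, 0, 35, 0, 0, 0, 1, 0, 0, 60, 0, 0, 0, 1, 0, 0, 80, 0, 0, 0, 1, 0, 0, 92, 0, 0, 0, 1, 0, 0, 97, 0, 0, 0, 1, 0, 0, 97, 0, 0, 0, 0.9, 0, 0, 97, 0, 0, 0, 0.7, 0, 0, 97, 0, 0, 0, 0.5, 0, 0, 97, 0, 0, 0, 0.5], "force": 40}}

```text
t: 27.17
tcp_pos: [559.1, -319.1, 65.3]
ee_rot: [[-1.0, -0.001, 0.003], [-0.001, 1.0, -0.002], [-0.003, -0.002, -1.0]]
ft_force: [0.5, 1.4, 4.4]
opening: 59.1
gripper_force: 43.9
```

Call:
{"api": "step_arm", "payload": {"increments": [0, 0, 0, 0, 0, 0, 0.5, 0, 0, 0, 0, 0, 0, 0.5, 0, 0, 0, 0, 0, 0, 0.5, 0, 0, 0, 0, 0, 0, 0.5, 0, 0, -3, 0, 0, 0, 0.5, 0, 0, -10, 0, 0, 0, 0.5, 0, 0, -30, 0, 0, 0, 0.5, 0, 0, -55, 0, 0, 0, 0.5, 0, 0, -80, 0, 0, 0, 0.5, 0, 10, -95, 0, 0, 0, 0.5]}}

```text
t: 28.0
tcp_pos: [558.2, -310.4, 160.7]
ee_rot: [[-1.0, 0.001, 0.002], [0.001, 1.0, -0.003], [-0.002, -0.003, -1.0]]
ft_force: [-0.1, -0.7, -1.0]
opening: 58.9
gripper_force: 43.5
```

Call:
{"api": "step_arm", "payload": {"increments": [-1, 25, 0, 0, 0, 0, 0.5, -2, 60, 0, 0, 0, 0, 0.5, -4, 96, 0, 0, 0, 0, 0.5, -6, 132, 0, 0, 0, 0, 0.5, -8, 168, 0, 0, 0, 0, 0.5, -10, 204, 0, 0, 0, 0, 0.5, -12, 240, 0, 0, 0, 0, 0.5, -12, 276, 0, 0, 0, 0, 0.5, -12, 312, 0, 0, 0, 0, 0.5, -12, 345, 0, 0, 0, 0, 0.5]}}

```text
t: 28.83
tcp_pos: [568.9, 38.5, 157.7]
ee_rot: [[-1.0, -0.001, -0.002], [-0.001, 1.0, 0.0], [0.002, 0.0, -1.0]]
ft_force: [-0.4, 0.4, -1.6]
opening: 58.9
gripper_force: 43.6
```

Call:
{"api": "step_arm", "payload": {"increments": [0, 28, 0, 0, 0, 0, 0.5, 0, 46, 5, 0, 0, 0, 0.5, 0, 56, 15, 0, 0, 0, 0.5, 0, 59, 32, 0, 0, 0, 0.5, 0, 59, 50, 0, 0, 0, 0.5, 0, 59, 64, 0, 0, 0, 0.5, 0, 59, 74, 0, 0, 0, 0.5, 0, 59, 80, 0, 0, 0, 0.5, 0, 59, 83, 0, 0, 0, 0.5, 0, 59, 84, 0, 0, 0, 0.5]}}

```text
t: 29.67
tcp_pos: [569.2, 94.8, 76.6]
ee_rot: [[-1.0, -0.0, -0.001], [-0.0, 1.0, -0.001], [0.001, -0.001, -1.0]]
ft_force: [-6.9, -0.7, 12.3]
opening: 59.1
gripper_force: 44.6
```

Call:
{"api": "step_arm", "payload": {"increments": [0, 0, 0, 0, 0, 0, 0.5, 0, 0, 0, 0, 0, 0, 0.5, 0, 0, 0, 0, 0, 0, 0.5, 0, 0, 0, 0, 0, 0, 0.7, 0, 0, 0, 0, 0, 0, 0.9, 0, 0, 0, 0, 0, 0, 1, 0, 0, 0, 0, 0, 0, 1, 0, 0, -4, 0, 0, 0, 1, 0, 0, -15, 0, 0, 0, 1, 0, 0, -40, 0, 0, 0, 1]}}

```text
t: 30.5
tcp_pos: [567.3, 95.3, 111.3]
ee_rot: [[-1.0, -0.001, -0.008], [-0.001, 1.0, -0.0], [0.008, -0.0, -1.0]]
ft_force: [0.1, 0.1, -1.1]
opening: 85.4
gripper_force: 0.0
```

Call:
{"api": "step_arm", "payload": {"increments": [0, 0, -30, 0, 0, 0, 1, 0, 0, -60, 0, 0, 0, 1, 5, -15, -75, 0, 0, 0, 0.7, 15, -50, -75, 0, 0, 0, 0.7, 25, -88, -75, 0, 0, 0, 0.7, 37, -126, -75, 0, 0, 0, 0.7, 48, -164, -75, 0, 0, 0, 0.7, 59, -202, -75, 0, 0, 0, 0.7, 70, -240, -75, 0, 0, 0, 0.7, 80, -278, -75, 0, 0, 0, 0.7]}}

```text
t: 31.33
tcp_pos: [489.3, -184.3, 190.7]
ee_rot: [[-1.0, -0.001, 0.002], [-0.001, 1.0, -0.001], [-0.002, -0.001, -1.0]]
ft_force: [1.5, -0.6, 0.2]
opening: 60.2
gripper_force: 0.0
```

Call:
{"api": "step_arm", "payload": {"increments": [10, -35, 0, 0, 0, 0, 0.7, 17, -63, 0, 0, 0, 0, 0.7, 20, -78, 0, 0, 0, 0, 0.7, 20, -81, 10, 0, 0, 0, 0.65, 20, -81, 30, 0, 0, 0, 0.65, 20, -81, 55, 0, 0, 0, 0.65, 20, -81, 80, 0, 0, 0, 0.65, 20, -81, 100, 0, 0, 0, 0.65, 20, -81, 114, 0, 0, 0, 0.65, 20, -81, 120, 0, 0, 0, 0.65]}}

```text
t: 32.17
tcp_pos: [468.9, -261.3, 66.2]
ee_rot: [[-1.0, -0.002, -0.004], [-0.002, 1.0, 0.004], [0.004, 0.004, -1.0]]
ft_force: [-0.4, -0.5, -0.4]
opening: 55.4
gripper_force: 0.0
```

Call:
{"api": "step_arm", "payload": {"increments": [0, 0, 0, 0, 0, 0, 0.65, 0, 0, 0, 0, 0, 0, 0.5, 0, 0, 0, 0, 0, 0, 0.3, 0, 0, 0, 0, 0, 0, 0.1, 0, 0, 0, 0, 0, 0, 0.1, 0, 0, 0, 0, 0, 0, 0.1, 0, 0, 0, 0, 0, 0, 0.1, 0, 0, -3, 0, 0, 0, 0.1, 0, 0, -10, 0, 0, 0, 0.1, 0, 0, -25, 0, 0, 0, 0.1]}}

```text
t: 33.0
tcp_pos: [468.2, -262.4, 91.9]
ee_rot: [[-1.0, -0.001, -0.005], [-0.001, 1.0, 0.004], [0.005, 0.004, -1.0]]
ft_force: [0.6, -0.2, -2.6]
opening: 29.5
gripper_force: 27.9
```

Call:
{"api": "step_arm", "payload": {"increments": [0, 0, -15, 0, 0, 0, 0.1, 0, 0, -35, 0, 0, 0, 0.1, -5, 8, -45, 0, 0, 0, 0.1, -14, 35, -45, 0, 0, 0, 0.1, -25, 70, -45, 0, 0, 0, 0.1, -37, 105, -45, 0, 0, 0, 0.1, -49, 140, -45, 0, 0, 0, 0.1, -60, 173, -45, 0, 0, 0, 0.1, -70, 202, -45, 0, 0, 0, 0.1, -76, 217, -42, 0, 0, 0, 0.1]}}

```text
t: 33.83
tcp_pos: [546.7, -42.2, 136.6]
ee_rot: [[-1.0, -0.004, 0.001], [-0.004, 1.0, 0.002], [-0.001, 0.002, -1.0]]
ft_force: [-0.5, 0.0, -1.7]
opening: 28.9
gripper_force: 27.9
```

Call:
{"api": "step_arm", "payload": {"increments": [0, 4, 8, 0, 0, 0, 0.1, 0, 5, 22, 0, 0, 0, 0.1, 0, 5, 36, 0, 0, 0, 0.1, 0, 5, 45, 0, 0, 0, 0.1, 0, 5, 50, 0, 0, 0, 0.1, 0, 5, 53, 0, 0, 0, 0.1, 0, 5, 54, 0, 0, 0, 0.1, 0, 5, 54, 0, 0, 0, 0.1, 0, 5, 54, 0, 0, 0, 0.1, 0, 5, 54, 0, 0, 0, 0.1]}}

```text
t: 34.67
tcp_pos: [546.3, -41.7, 83.0]
ee_rot: [[-1.0, -0.001, 0.001], [-0.001, 1.0, -0.0], [-0.001, -0.0, -1.0]]
ft_force: [-0.9, 0.0, -1.4]
opening: 29.3
gripper_force: 29.3
```

Call:
{"api": "step_arm", "payload": {"increments": [0, 0, 1, 0, 0, 0, 0.1, 0, 0, 2, 0, 0, 0, 0.1, 0, 0, 3, 0, 0, 0, 0.1, 0, 0, 4, 0, 0, 0, 0.1, 0, 0, 4, 0, 0, 0, 0.1, 0, 0, 4, 0, 0, 0, 0.1, 0, 0, 4, 0, 0, 0, 0.1, 0, 0, 4, 0, 0, 0, 0.1, 0, 0, 4, 0, 0, 0, 0.1, 0, 0, 4, 0, 0, 0, 0.1]}}

```text
t: 35.5
tcp_pos: [546.5, -41.6, 81.8]
ee_rot: [[-1.0, -0.001, 0.003], [-0.001, 1.0, -0.001], [-0.003, -0.001, -1.0]]
ft_force: [-5.4, 0.9, 11.4]
opening: 28.7
gripper_force: 30.2
```

Call:
{"api": "step_arm", "payload": {"increments": [0, 0, -2, 0, 0, 0, 0.1, 0, 0, -2, 0, 0, 0, 0.3, 0, 0, -2, 0, 0, 0, 0.5, 0, 0, -2, 0, 0, 0, 0.7, 0, 0, -2, 0, 0, 0, 0.7, 0, 0, -5, 0, 0, 0, 0.7, 0, 0, -15, 0, 0, 0, 0.7, 0, 0, -45, 0, 0, 0, 0.7, 0, 0, -80, 0, 0, 0, 0.7, 5, -15, -112, 0, 0, 0, 0.7]}}

```text
t: 36.33
tcp_pos: [541.1, -54.7, 192.1]
ee_rot: [[-1.0, -0.004, 0.0], [-0.004, 1.0, 0.002], [-0.0, 0.002, -1.0]]
ft_force: [0.0, -0.1, 0.5]
opening: 59.7
gripper_force: 0.0
```

Call:
{"api": "step_arm", "payload": {"increments": [8, -32, 0, 0, 0, 0, 0.7, 18, -68, 0, 0, 0, 0, 0.7, 28, -104, 0, 0, 0, 0, 0.7, 38, -140, 0, 0, 0, 0, 0.7, 48, -176, 0, 0, 0, 0, 0.7, 58, -212, 0, 0, 0, 0, 0.7, 68, -248, 0, 0, 0, 0, 0.7, 77, -278, 0, 0, 0, 0, 0.7, 81, -294, 5, 0, 0, 0, 0.7, 81, -297, 15, 0, 0, 0, 0.7]}}

```text
t: 37.17
tcp_pos: [459.5, -357.6, 177.2]
ee_rot: [[-1.0, 0.004, 0.002], [0.004, 1.0, -0.004], [-0.002, -0.004, -1.0]]
ft_force: [-0.6, -0.2, 0.4]
opening: 59.8
gripper_force: 0.0
```

Call:
{"api": "step_arm", "payload": {"increments": [0, 0, 20, 0, 0, 0, 0.7, 0, 0, 42, 0, 0, 0, 0.7, 0, 0, 64, 0, 0, 0, 0.7, 0, 0, 78, 0, 0, 0, 0.7, 0, 0, 85, 0, 0, 0, 0.7, 0, 0, 86, 0, 0, 0, 0.7, 0, 0, 86, 0, 0, 0, 0.6, 0, 0, 86, 0, 0, 0, 0.4, 0, 0, 86, 0, 0, 0, 0.2, 0, 0, 86, 0, 0, 0, 0.2]}}

```text
t: 38.0
tcp_pos: [461.1, -354.2, 91.1]
ee_rot: [[-1.0, -0.001, 0.003], [-0.001, 1.0, -0.002], [-0.003, -0.002, -1.0]]
ft_force: [0.0, -0.5, 2.4]
opening: 36.6
gripper_force: 40.7
```

Call:
{"api": "step_arm", "payload": {"increments": [0, 0, 0, 0, 0, 0, 0.2, 0, 0, 0, 0, 0, 0, 0.2, 0, 0, 0, 0, 0, 0, 0.2, 0, 0, 0, 0, 0, 0, 0.2, 0, 0, -3, 0, 0, 0, 0.2, 0, 0, -10, 0, 0, 0, 0.2, 0, 0, -30, 0, 0, 0, 0.2, 0, 0, -60, 0, 0, 0, 0.2, 0, 0, -90, 0, 0, 0, 0.2, 0, 0, -110, 0, 0, 0, 0.2]}}

```text
t: 38.83
tcp_pos: [460.1, -353.8, 201.6]
ee_rot: [[-1.0, -0.001, 0.001], [-0.001, 1.0, -0.001], [-0.001, -0.001, -1.0]]
ft_force: [0.2, -0.9, -2.8]
opening: 36.7
gripper_force: 40.5
```

Call:
{"api": "step_arm", "payload": {"increments": [0, 15, 0, 0, 0, 0, 0.2, 0, 45, 0, 0, 0, 0, 0.2, 0, 80, 0, 0, 0, 0, 0.2, 0, 115, 0, 0, 0, 0, 0.2, 0, 150, 0, 0, 0, 0, 0.2, 0, 185, 0, 0, 0, 0, 0.2, 0, 220, 0, 0, 0, 0, 0.2, 0, 255, 0, 0, 0, 0, 0.2, 0, 290, 0, 0, 0, 0, 0.2, 0, 320, 0, 0, 0, 0, 0.2]}}

```text
t: 39.67
tcp_pos: [457.8, -30.6, 197.2]
ee_rot: [[-1.0, -0.002, -0.004], [-0.002, 1.0, 0.002], [0.004, 0.002, -1.0]]
ft_force: [0.2, -0.7, -1.9]
opening: 36.8
gripper_force: 40.8
```

Call:
{"api": "step_arm", "payload": {"increments": [-5, 30, 0, 0, 0, 0, 0.2, -15, 52, 0, 0, 0, 0, 0.2, -28, 65, 0, 0, 0, 0, 0.2, -38, 70, 5, 0, 0, 0, 0.2, -41, 70, 20, 0, 0, 0, 0.2, -41, 70, 42, 0, 0, 0, 0.2, -41, 70, 62, 0, 0, 0, 0.2, -41, 70, 78, 0, 0, 0, 0.2, -41, 70, 88, 0, 0, 0, 0.2, -41, 70, 94, 0, 0, 0, 0.2]}}

```text
t: 40.5
tcp_pos: [498.2, 37.0, 102.1]
ee_rot: [[-1.0, -0.001, -0.006], [-0.001, 1.0, 0.001], [0.006, 0.001, -1.0]]
ft_force: [-4.9, -0.2, 29.7]
opening: 37.2
gripper_force: 45.0
```

Call:
{"api": "step_arm", "payload": {"increments": [0, 0, 2, 0, 0, 0, 0.2, 0, 0, 4, 0, 0, 0, 0.2, 0, 0, 5, 0, 0, 0, 0.2, 0, 0, 6, 0, 0, 0, 0.2, 0, 0, 6, 0, 0, 0, 0.2, 0, 0, 6, 0, 0, 0, 0.2, 0, 0, 6, 0, 0, 0, 0.2, 0, 0, 6, 0, 0, 0, 0.2, 0, 0, 6, 0, 0, 0, 0.2, 0, 0, 6, 0, 0, 0, 0.2]}}

```text
t: 41.33
tcp_pos: [501.2, 36.7, 102.2]
ee_rot: [[-1.0, -0.001, 0.002], [-0.001, 1.0, 0.0], [-0.002, 0.0, -1.0]]
ft_force: [-4.5, -0.1, 6.9]
opening: 37.0
gripper_force: 41.9
```

Call:
{"api": "step_arm", "payload": {"increments": [0, 0, 0, 0, 0, 0, 0.3, 0, 0, 0, 0, 0, 0, 0.5, 0, 0, 0, 0, 0, 0, 0.75, 0, 0, 0, 0, 0, 0, 0.75, 0, 0, -4, 0, 0, 0, 0.75, 0, 0, -15, 0, 0, 0, 0.75, 0, 0, -45, 0, 0, 0, 0.75, 0, 0, -80, 0, 0, 0, 0.75, 10, 0, -110, 0, 0, 0, 0.75, 35, 0, -120, 0, 0, 0, 0.75]}}

```text
t: 42.17
tcp_pos: [469.4, 36.1, 225.8]
ee_rot: [[-1.0, -0.001, 0.011], [-0.001, 1.0, -0.0], [-0.011, -0.0, -1.0]]
ft_force: [0.9, 1.4, 1.6]
opening: 63.8
gripper_force: 0.0
```

Call:
{"api": "step_arm", "payload": {"increments": [20, 0, 0, 0, 0, 0, 0.75, 45, 0, 0, 0, 0, 0, 0.75, 70, 0, 0, 0, 0, 0, 0.75, 90, 0, 0, 0, 0, 0, 0.75, 100, 0, 0, 0, 0, 0, 0.75, 105, 0, 0, 0, 0, 0, 0.75, 105, 0, 0, 0, 0, 0, 0.75, 105, 0, 0, 0, 0, 0, 0.75, 105, 0, 0, 0, 0, 0, 0.75, 105, 0, 0, 0, 0, 0, 0.75]}}

```text
t: 43.0
tcp_pos: [361.4, 36.3, 219.1]
ee_rot: [[-1.0, -0.001, -0.001], [-0.001, 1.0, 0.0], [0.001, 0.0, -1.0]]
ft_force: [0.9, 0.3, 0.6]
opening: 63.4
gripper_force: 0.0
```

Run:
```python
from h import *
s=env.state();print(s["tcp_pos"],s["ft_force"])
t=np.linspace(0,2*np.pi,40)
tp=cv2.resize(imaging.grab_frame("top")[:,:,::-1],None,fx=4,fy=4,interpolation=cv2.INTER_CUBIC)
for P,r in (((569.7,94.9,110),30),((545,-42,135),16.5),((500.3,37.4,133),19),((517,324,118),23),((487.3,128.7,64),13)):
    q=proj("top",np.c_[P[0]+r*np.cos(t),P[1]+r*np.sin(t),np.full(40,P[2])])
    cv2.polylines(tp,[np.int32(np.round(q*4+1.5))],True,(0,255,0),1)
cv2.imwrite("pics/end.png",cv2.convertScaleAbs(tp[700:1180,600:1400],alpha=1.5))
```

```text
[361.44164402  36.25602762 219.14948415] [0.88010883 0.25833602 0.59296542]
```

View pics/end.png

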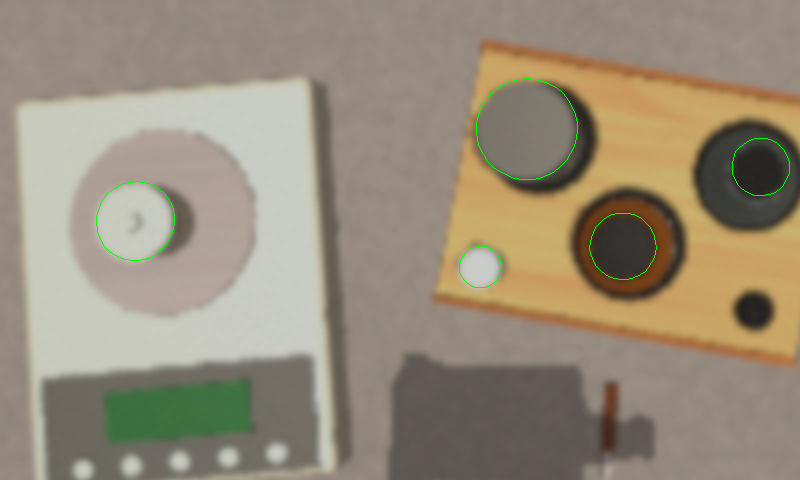

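The jar (527,129), bottle (622,246), flask stopper (760,167) and vial (480,267) all lie on their starting outlines. The crucible (135,221) is on the pan centre, and the robot is clear of everything.

```bash
python3 -c "
from plant import env
print(env.sign_off())"
```

```text
the job is handed in; nothing more can be done
None
```

The job is handed in at about 43 s: the crucible stands on the middle of the balance pan, the bottle, flask and jar are back upright on their own pads, and the last top-camera picture shows the vial unmoved; `sign_off` gave no verdict.

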